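# Close the glue pressure pot and set its air valve

### The job

Get the cobbler's glue pot ready: first push the pot's lid down until it is fully home on the rim. Then, with the lid home, turn the wing handle of the air valve on the sloping panel until its pointer points at the small steel set tab (the handle has some play, so go by the pointer). Leave the tab where it is and do not disturb the shoe last, the tin or the hammer.

Things in the scene. Friction and masses are not known exactly. Their poses are not given: they have to be found in the camera images.
- pot: Fixed upright aluminium pot, 110 mm diameter, on a 150 mm round foot, rim 120 mm above the bench; a short brass stub sticks out low at its -x side. Origin: centre of its underside on the bench, z up.
- lid_top (a point): Centre of the flat top of the steel boss (48 mm diameter, 20 mm tall) on the pot's lid (flange 120 mm diameter, 10 mm thick). z up. The lid only slides straight down; it starts 8 to 12 mm proud of the rim, gives way under about 7 N, stays where it is left and stops dead when its flange meets the rim; this point is then 150 mm above the pot's origin.
- panel: Fixed air panel, base 210 x 300 mm. Its face slopes 30 degrees, low side at -x. The valve axis leaves the face at 0, 0, 130 mm, square to it, so leaning 30 degrees from vertical to -x. A 16 mm pipe crosses above the valve along y at x -50, z 430 mm, on risers at x 90, y +-135 mm, with level arms forward at the top: a vertical gripper hits it. Origin: centre of underside, z up.
- pointer_root (a point): Point on the valve axis, 12 mm above the sloping face. z: along the axis, out of the face; x: along the pointer. It turns with the pointer.
- pointer_tip (a point): Tip of the flat steel pointer under the handle, 75 mm from the axis, 12 mm above the face; axes as pointer_root. It turns with the valve, 90 degrees between stops: closed is 45 degrees from straight up the slope towards the panel's -y, open 45 degrees the other way; opening is anticlockwise looking at the face. It stays where left (about 0.09 N m to turn).
- tab_mark (a point): Where the pointer's tip must be: 75 mm from the axis, 12 mm above the face, just inside the small steel set tab (dark block 22 x 12 x 18 mm standing on the face, 81 to 103 mm from the axis). x: radially outwards, z: out of the face. The tab is 40 to 72 degrees of opening from closed; it is stiff and must not be moved.
- handle_grip (a point): Grip point in the valve's steel wing handle: on the valve axis, 46 mm above the face. x: along the wing, z: along the axis, out of the face. The wing is 66 mm long, 16 mm thick and spans 24 to 60 mm above the face. It is worn: it has 7 degrees of play to each side of the pointer before it drives the pointer.
- last: Bystander: wooden shoe last, 190 x 62 x 90 mm, lying along its x. Origin: centre of its underside.
- tin: Bystander: steel tin, 80 mm diameter, 100 mm tall. Origin: centre of its underside.
- hammer: Bystander: hammer lying on the bench, 250 mm long. Origin: centre of its underside.
Things that resemble listed ones, but are neither listed nor needed, are in the scene too. There is more than one size of the pot; the job needs the middle-sized.

How it is judged:
By the outcome, as a careful person would: the job done as asked, in the order asked, and still so for the second after the job is handed in, with the robot touching nothing.
It also fails if it takes over 58 s, if anything falls off the work surface, if the arm or the gripper's body presses on something with over 40 N, if the wrist force passes 120 N, or if a joint passes its speed limit or range.

### The arm

A 7-joint arm with a two-finger parallel gripper is mounted at the origin on the work surface. World frame = base frame: x ahead of the robot, y to its left, z up, the work surface at z = 0. Lengths are in mm, angles in rad, forces in N, time in s.
With the tool pointing down it reaches from about 400 to 875 mm from the base axis. Payload 4.4 kg.
Tool frame: the origin (TCP) lies between the finger pads; the fingertips stand 17 mm ahead of it and the grasp point (between the pads) lies 2 mm behind it; z points along the fingers, y is the line along which they close (so a half turn about z gives the same grasp; the last joint's range is limited). The gripper opens to 85 mm and grips with 20 to 120 N. Pads are 22 mm wide; open, the fingers measure 114 mm over their backs; the gripper's body (76 mm by 85 mm) begins 54 mm behind the grasp point. The pads swing forward as they close: fully open they stand 13 mm farther back than shut.
Start: joints at [-1.375, 0.628, 0.038, 1.517, -0.027, 0.996, -0.02], TCP at [168.207, 627.873, 212.213] pointing down, gripper open.
Joint ranges: [-3.06, 3.06], [-0.37, 2.12], [-1.25, 1.32], [0.18, 2.47], [-1.1, 4.24], [0.23, 1.98], [-2.94, 2.94]. Speed limits (rad/s): [2.57, 2.57, 3.14, 3.14, 3.14, 3.14, 3.14].

### API

Orientations are given as [roll, pitch, yaw] about the fixed x, y, z axes, in that order (R = Rz(yaw) Ry(pitch) Rx(roll)).
In Python, from cell import sensors, get_image, ctrl gives the robot as it stands.
- The arm moves only by the tool send_rows, never from a script. Its argument "series" is a list of rows, each a list of 3 entries, a list of its own where there are three numbers: the finger opening in mm, from 0 to 85.4, then the shift along the world's x, y, z in units of 60 mm (1.0 is 60 mm), then the turn, a rotation vector about the world's x, y, z in units of 5 degrees (1.0 is 5 degrees). A call has 1 to 8 rows; each row shifts and turns the commanded pose from where the row before left it; what a row does not reach is not made up. A row lasts 1/8 s, in which the tool goes at most 62.5 mm and 10.7 degrees, less where a joint would pass 70% of its speed; a pose out of reach is approached as far as the arm can. A call is refused whole if a number of a shift passes 1 or a number of a turn 1, either way. A call with a gripper value outside its range is refused whole. The fingers move at their own pace and stop on an object; the grip force is fixed at half the most. Time passes only in rows, so rows that do not move let the fingers close. It gives the time, the measured TCP pose, the force, the opening and the grip force at its end, in the units of the state.
- sensors.read_state(): the state, without advancing time (a new reading comes with each control period).
- get_image(name): name is "scene" or "top" or "wrist"; returns a dict with "img" (384x512x3 uint8, red, green, blue), "depth" (384x512 float32, mm along the optical axis (not along the pixel's ray), 0 where there is no reading), "vfov" (degrees; the focal length in pixels is half the picture's height over the tangent of half this angle, whatever the lens; pixels are square), "cx", "cy" (the principal point, pixels), "k1" (the pictures are not rectified: a ray, as slopes to the right and down, at radius r is drawn at 1 + k1 r^2 times it, then the intrinsics apply), "world_to_cam" (4x4, takes a point from world to camera coordinates). Camera axes: x right, y down, z forward; pixel columns grow to the right and rows downward; lengths in mm; the calibration is good to about 2 mm. A picture is of the moment at which its call begins.
- ctrl.finish_job(): hands the job in; it is judged then, once.
The state is a dict: "clock": time; "qpos": joint angles; "qd": joint speeds; "tau": joint torques, N m; "eef_pos": TCP position; "tool_rot": TCP orientation; "force": force on the tool from outside, world axes, zero at the start; "torque": the same for the moment, N m; "width": finger opening in mm; "gripper_force": force on a finger pad.
Only numpy, scipy, OpenCV 4.12 (cv2) and the standard library are available. Lean on these libraries where they do the work, as an engineer would, in place of code of your own. Each camera call takes 0.05 s, during which the arm holds its last target. There are 200 camera calls.

## Working session

There is one attempt and no reset: what is moved stays moved. The work goes in short steps, Python scripts to look and compute and a tool call to move; the robot and the scene stay as the last step left them, time stands still between calls to the robot, and variables do not carry over. Pictures are saved under pics/ and viewed, at most 10 in all, crops included, and the job is handed in when it is done.

Besides the shell and the picture viewer there is one more tool, called after "Request:" as name(argument=value, ...), one argument or row to a line, values as JSON. send_rows: Moves the arm, as the interface text tells. Its arguments: {"type":"object","properties":{"series":{"type":"array"}},"required":["series"]}

```bash
mkdir -p pics; ls
cat > h.py <<'E'
import numpy as np,cv2,pickle
from cell import sensors,get_image,ctrl
def grab(n,tag):
    d=get_image(n); pickle.dump(d,open(f'pics/{tag}.pkl','wb')); cv2.imwrite(f'pics/{tag}.png',d['img'][:,:,::-1]); return d
def load(tag): return pickle.load(open(f'pics/{tag}.pkl','rb'))
def K(d):
    f=d['img'].shape[0]/2/np.tan(np.radians(d['vfov'])/2); return np.array([[f,0,d['cx']],[0,f,d['cy']],[0,0,1.]])
def dist(d): return np.array([d['k1'],0,0,0,0.])
def ray(d,uv):
    p=cv2.undistortPointsIter(np.array(uv,float).reshape(-1,1,2),K(d),dist(d),None,None,(3,50,1e-10)).reshape(-1,2)
    return np.c_[p,np.ones(len(p))]
def cam(d):
    T=np.array(d['world_to_cam'],float); R=T[:3,:3]; return R,-R.T@T[:3,3]
def pts(d,uv):  # via depth
    uv=np.array(uv).reshape(-1,2); r=ray(d,uv); R,c=cam(d)
    z=d['depth'][uv[:,1].astype(int),uv[:,0].astype(int)]
    return (r*z[:,None])@R+c
def onplane(d,uv,n,p0):
    R,c=cam(d); w=ray(d,uv)@R; n=np.array(n,float)
    return c+w*((np.array(p0)-c)@n/(w@n))[:,None]
def proj(d,P):
    T=np.array(d['world_to_cam'],float)
    return cv2.projectPoints(np.array(P,float).reshape(-1,3),cv2.Rodrigues(T[:3,:3])[0],T[:3,3],K(d),dist(d))[0].reshape(-1,2)
def cloud(d):
    h,w=d['depth'].shape; v,u=np.mgrid[:h,:w]; P=pts(d,np.c_[u.ravel(),v.ravel()]).reshape(h,w,3); P[d['depth']<=0]=np.nan; return P
E
python3 - <<'E'
from h import *
a=grab('scene','s0');b=grab('top','t0')
for d in(a,b): print(d['vfov'],d['cx'],d['cy'],d['k1'],cam(d)[1],cam(d)[0][2],d['depth'].min(),d['depth'].max())
print(sensors.read_state())
E
```

```text
pics
52.648060529018785 258.30457493082986 191.66547514749865 -0.09832852285664079 [ 719.16711011  323.86275386 1237.75127695] [-0.16759205 -0.27066538 -0.94797318] 0.0 2550.6687
54.417046189518615 256.85091775434904 189.23313286009426 -0.09528642797128073 [3.99189823e+02 5.35867970e-01 1.46069282e+03] [ 0.08923664  0.01786754 -0.99585018] 0.0 2369.0593
{'clock': 0.1, 'qpos': array([-1.37478396,  0.62926254,  0.03846546,  1.51827296, -0.02698076,
        0.99631238, -0.02001254]), 'qd': array([ 0.0002683 , -0.00199904,  0.00039622, -0.00174518,  0.00011976,
       -0.00055394, -0.00138543]), 'tau': array([ 3.00106207e-03, -5.64546919e+01,  1.23067986e+00, -1.93976676e+01,
        1.13658450e-02,  5.39212066e-03,  3.33032153e-05]), 'eef_pos': array([168.07371421, 627.27188483, 211.37411415]), 'tool_rot': array([-3.13985658e+00,  4.65998083e-05,  2.87976140e+00]), 'force': array([ 0.38689652,  0.18160307, -0.65042323]), 'torque': array([ 0.026816  ,  0.05795765, -0.02894317]), 'gripper_force': 0.0, 'width': 85.44629289897789}
```

View pics/s0.png

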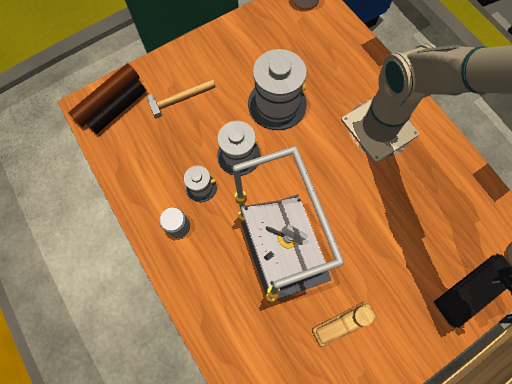

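View pics/t0.png

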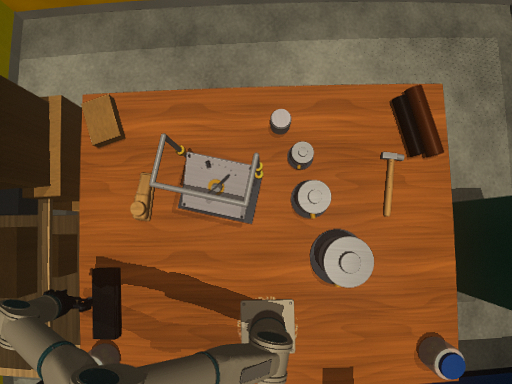

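Both pictures agree. There are three look-alike pots: large at scene (280,75) / top (348,262), middle at scene (237,140) / top (313,198), and small at scene (198,180) / top (302,153). The tin is at scene (174,222), and the panel with the dark wing is at scene (287,237) / top (218,185). I'll measure them and crop in to check the choice.

```bash
cat > m1.py <<'E'
from h import *
for tag,seeds in(('s0',[(280,70),(236,128),(198,174)]),('t0',[(350,262),(313,195),(302,152)])):
    d=load(tag);P=cloud(d)
    for s in seeds:
        p0=P[s[1],s[0]]
        m=(abs(P[...,:2]-p0[:2]).max(-1)<110)
        z=P[...,2][m]; zt=np.nanmax(z)
        print(tag,s,'seed',p0.round(0),'top z',zt.round(1))
        mm=m&(P[...,2]>p0[2]-4)&(P[...,2]<p0[2]+4); q=P[mm]
        print('  boss',((q.max(0)+q.min(0))/2).round(1),np.ptp(q,0).round(0),q[:,2].mean().round(1))
        mm=m&(P[...,2]>p0[2]-28)&(P[...,2]<p0[2]+4); q=P[mm]
        (c,r)=cv2.minEnclosingCircle(q[:,:2].astype(np.float32)); print('  flange c',np.round(c,1),'dia',round(2*r,1))
d=load('s0');t=load('t0')
# panel face fit
for dd,box in((d,(248,325,200,285)),(t,(185,255,155,215))):
    P=cloud(dd)[box[2]:box[3],box[0]:box[1]].reshape(-1,3); P=P[~np.isnan(P).any(1)]
    best=None;rng=np.random.default_rng(0)
    for i in range(300):
        a=P[rng.choice(len(P),3,False)]; n=np.cross(a[1]-a[0],a[2]-a[0]); n/=np.linalg.norm(n)+1e-9
        if n[2]<0:n=-n
        if not .8<n[2]<.92: continue
        k=abs((P-a[0])@n)<3
        if best is None or k.sum()>best.sum(): best=k
    q=P[best];c=q.mean(0);n=np.linalg.svd(q-c)[2][2];n*=np.sign(n[2])
    print('plane',c.round(1),n.round(4),len(q),'tilt',np.degrees(np.arccos(n[2])).round(1),'downhill az',np.degrees(np.arctan2(n[1],n[0])).round(1))
c1=cv2.resize(d['img'][110:300,180:345],None,fx=3.1,fy=3.1,interpolation=cv2.INTER_CUBIC)
cv2.imwrite('pics/c1.png',c1[:,:,::-1])
E
python3 m1.py
```

```text
s0 (280, 70) seed [ 272. -261.  233.] top z 239.5
  boss [ 263.3 -277.1  232.9] [64. 66.  8.] 232.4
  flange c [ 262.8 -274.6] dia 171.3
s0 (236, 128) seed [ 475. -196.  164.] top z 170.2
  boss [ 486.5 -178.2  163.4] [45. 46.  7.] 162.8
  flange c [ 486.4 -179.9] dia 122.7
s0 (198, 174) seed [ 647. -148.  113.] top z 145.9
  boss [ 604.7 -151.9  112.6] [133.  43.   7.] 111.9
  flange c [ 649.2 -117.1] dia 256.0
t0 (350, 262) seed [ 263. -276.  231.] top z 238.6
  boss [ 261.  -277.3  230.5] [69. 63.  8.] 230.9
  flange c [ 261.2 -275.9] dia 172.5
t0 (313, 195) seed [ 490. -171.  161.] top z 168.2
  boss [ 486.6 -176.7  160.4] [42. 46.  8.] 160.8
  flange c [ 485.9 -177.5] dia 120.6
t0 (302, 152) seed [ 652. -144.  111.] top z 145.6
  boss [ 654.9 -144.   111.4] [33. 30.  8.] 111.8
  flange c [ 695.1 -108.9] dia 188.2
plane [540.2 168.1 135.1] [-0.4837  0.1224  0.8666] 3582 tilt 29.9 downhill az 165.8
plane [542.2 172.8 135.2] [-0.4873  0.1186  0.8652] 2130 tilt 30.1 downhill az 166.3
```

View pics/c1.png

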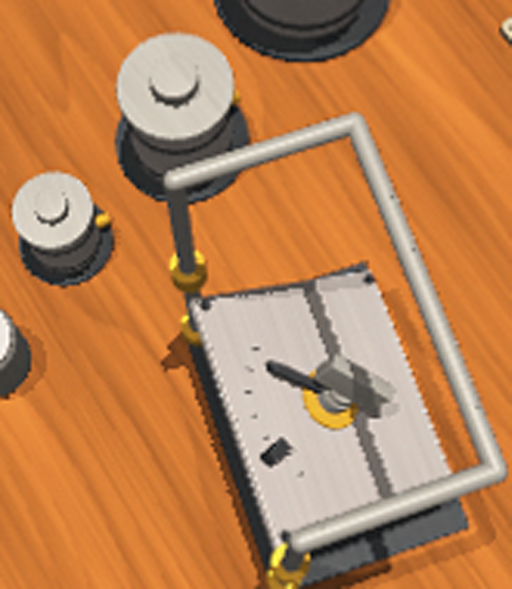

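The middle pot is confirmed (120 mm flange, 46 mm boss, scene crop (175,80)). In the crop, the pointer tip is at about (268,367), the tab at about (276,452) and the yellow ring at about (331,400). I'll now measure the valve roughly.

```bash
cat > m2.py <<'E'
from h import *
d=load('s0');t=load('t0')
n=np.array([-.5*np.cos(np.radians(-14)),-.5*np.sin(np.radians(-14)),.866]); c=np.array([541,170.5,135.2])
u=np.array([.866*np.cos(np.radians(-14)),.866*np.sin(np.radians(-14)),.5]); l=np.cross(n,u)
def S(x,y): return (180+x/3.1-.5+.5/3.1,110+y/3.1-.5+.5/3.1)
ring=onplane(d,[S(331,402)],n,c+n*2)[0]; print('ring',ring)
for nm,d_,box in(('s',d,(250,320,205,270)),('t',t,(195,245,165,205))):
    h=cv2.cvtColor(d_['img'],cv2.COLOR_RGB2HSV); m=cv2.inRange(h,(15,140,120),(32,255,255)); k=np.zeros_like(m);k[box[2]:box[3],box[0]:box[1]]=1; m*=k
    v,uu=np.nonzero(m); q=onplane(d_,np.c_[uu,v],n,c+2*n); a=np.c_[(q-ring)@u,(q-ring)@l]; print(nm,len(a),a.min(0),a.max(0))
tip=onplane(d,[S(268,366)],n,c+12*n)[0];tab=onplane(d,[S(276,452)],n,c+18*n)[0]
for nm,p in(('tip',tip),('tab',tab)):
    a=(p-ring)@u,(p-ring)@l; print(nm,p.round(1),np.hypot(*a),np.degrees(np.arctan2(a[1],a[0])))
P=cloud(d); q=P[200:270,250:325].reshape(-1,3); hh=(q-c)@n; k=(hh>50)&(hh<66); w=q[k]; 
a=np.c_[(w-ring)@u,(w-ring)@l]; k=np.hypot(*a.T)<60;a=a[k];hh=((w-c)@n)[k]
print('wing',len(a),a.mean(0),np.median(hh)); vt=np.linalg.svd(a-a.mean(0))[2]; print('wing ang',np.degrees(np.arctan2(vt[0][1],vt[0][0])))
E
python3 m2.py
```

```text
ring [533.58572109 174.67745425 132.77226513]
s 96 [-22.75231714 -30.93926902] [28.06094309 24.81141209]
t 72 [-15.69370026 -31.31570458] [28.33370062 25.64049959]
tip [569.8 121.6 172. ] 74.68515841223655 -34.936761707487584
tab [608.3 193.4 190.5] 94.94614684125125 22.454945339526834
wing 143 [ 1.81857916 -3.38432582] 58.983181219817034
wing ang 139.45128320254432
```

Request:
send_rows(
  series=[
    [0, [0.5, -0.9, 0.6], [0, 0, 0]],
    [0, [0.6, -0.9, 0.4], [0, 0, 0]],
    [0, [0.6, -0.9, 0], [0, 0, 0]],
    [0, [0.6, -0.9, 0], [0, 0, 0]],
    [0, [0.5, -0.9, 0], [0, 0, 0]],
    [0, [0.5, -0.9, 0], [0, 0, 0]],
  ],
)

```text
clock: 0.85
eef_pos: [357.0, 317.9, 265.2]
tool_rot: [-3.141, 0.0, 2.88]
force: [1.9, 0.5, 0.4]
width: 0.0
gripper_force: 0.0
```

Request:
send_rows(
  series=[
    [0, [0.1, -0.3, 1], [0, 0, 0]],
    [0, [0.1, -0.3, 1], [0, 0, 0]],
    [0, [0.1, -0.3, 1], [0, 0, 0]],
    [0, [0, -0.3, 1], [0, 0, 0]],
    [0, [0, -0.9, 0], [0, 0, 0]],
    [0, [0.1, -0.9, 0], [0, 0, 0]],
    [0, [0.2, -0.9, 0], [0, 0, 0]],
    [0, [0.3, -0.9, 0], [0, 0, 0]],
  ],
)

```text
clock: 1.85
eef_pos: [409.8, 30.6, 504.1]
tool_rot: [3.141, 0.0, 2.881]
force: [0.9, 0.3, -0.0]
width: 0.1
gripper_force: 0.0
```

Request:
send_rows(
  series=[
    [0, [0.3, -0.9, 0], [0, 0, 0]],
    [0, [0.3, -0.9, 0], [0, 0, 0]],
    [0, [0.3, -0.8, -0.4], [0, 0, 0]],
    [0, [0.2, -0.6, -0.8], [0, 0, 0]],
    [0, [0, 0, -1], [0, 0, 0]],
    [0, [0, 0, -1], [0, 0, 0]],
    [0, [0, 0, 0], [0, 0, 0]],
  ],
)

```text
clock: 2.72
eef_pos: [472.9, -158.3, 308.5]
tool_rot: [-3.141, -0.01, 2.879]
force: [-0.7, -0.4, 1.3]
width: -0.1
gripper_force: 0.0
```

```bash
cat > m3.py <<'E'
from h import *
d=grab('wrist','w1'); print(d['vfov'],d['k1'],cam(d)[1],cam(d)[0][2],sensors.read_state()['eef_pos'])
P=cloud(d)
k=(np.hypot(P[...,0]-486,P[...,1]+178)<90)&(P[...,2]>100)
z=P[...,2][k]; print(np.histogram(z,bins=np.arange(100,180,4)))
zt=np.nanpercentile(z,98)
q=P[k&(P[...,2]>zt-6)]; print('boss',len(q),cv2.minEnclosingCircle(q[:,:2].astype(np.float32)),np.median(q[:,2]))
q=P[k&(P[...,2]>zt-30)&(P[...,2]<zt-15)]; print('flange',len(q),cv2.minEnclosingCircle(q[:,:2].astype(np.float32)),np.median(q[:,2]))
E
python3 m3.py
```

```text
67.6098794549574 -0.06413375612343113 [ 408.40426363 -140.8803111   471.19639746] [ 0.24323311 -0.06528643 -0.96776822] [ 475.46006239 -159.46435472  311.59920315]
(array([   0,    0,    0,    0,    0,    0,    0,    0,    6,   33, 5854,
         56,   20,   22,   30, 1344,    9,    0,    0]), array([100, 104, 108, 112, 116, 120, 124, 128, 132, 136, 140, 144, 148,
       152, 156, 160, 164, 168, 172, 176]))
boss 5650 ((463.071044921875, -155.21595764160156), 34.6917724609375) 426.7825939870884
flange 14694 ((460.9473876953125, -155.010498046875), 62.12527847290039) 407.820778043317
```

View pics/w1.png

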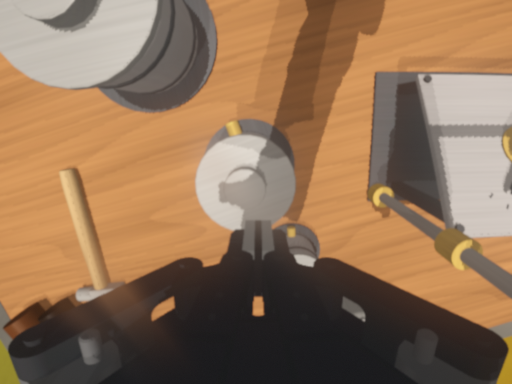

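The wrist view shows the lid at (246,182) with its boss at (248,187). The boss top is at about z 161.5 and the flange top at about 142, so the lid is about 11.5 mm proud.

Request:
send_rows(
  series=[
    [0, [0.2, -0.3, -0.6], [0, 0, 0]],
    [0, [0, 0, -0.8], [0, 0, 0]],
    [0, [0, 0, -0.5], [0, 0, 0]],
    [0, [0, 0, -0.2], [0, 0, 0]],
    [0, [0, 0, 0], [0, 0, 0]],
  ],
)

```text
clock: 3.4
eef_pos: [489.7, -178.1, 187.5]
tool_rot: [3.142, 0.003, 2.88]
force: [-0.4, -1.5, 0.0]
width: 0.2
gripper_force: 0.0
```

Request:
send_rows(
  series=[
    [0, [0, 0, -0.05], [0, 0, 0]],
    [0, [0, 0, -0.05], [0, 0, 0]],
    [0, [0, 0, -0.05], [0, 0, 0]],
    [0, [0, 0, -0.05], [0, 0, 0]],
    [0, [0, 0, 0], [0, 0, 0]],
    [0, [0, 0, 0], [0, 0, 0]],
  ],
)

```text
clock: 4.15
eef_pos: [488.2, -177.7, 174.0]
tool_rot: [-3.142, -0.0, 2.88]
force: [-0.4, 0.4, -0.3]
width: -0.3
gripper_force: 0.0
```

Request:
send_rows(
  series=[
    [0, [0, 0, -0.05], [0, 0, 0]],
    [0, [0, 0, 0], [0, 0, 0]],
  ],
)

```text
clock: 4.4
eef_pos: [488.0, -177.6, 170.8]
tool_rot: [3.142, -0.001, 2.88]
force: [0.8, 0.2, 0.7]
width: -0.1
gripper_force: 0.0
```

Request:
send_rows(
  series=[
    [0, [0, 0, -0.05], [0, 0, 0]],
    [0, [0, 0, 0], [0, 0, 0]],
  ],
)

```text
clock: 4.65
eef_pos: [488.0, -177.6, 167.7]
tool_rot: [3.142, -0.001, 2.88]
force: [1.0, 0.1, -0.4]
width: 0.2
gripper_force: 0.0
```

```bash
cat > lid.py <<'E'
from h import *
import sys
d=get_image('top');P=cloud(d);s=sensors.read_state();print(s['eef_pos'],s['force'])
k=(np.hypot(P[...,0]-486,P[...,1]+178)<57)&(np.hypot(P[...,0]-486,P[...,1]+178)>32)
print('flange top z',np.nanmedian(P[...,2][k]))
d0=load('t0');P0=cloud(d0);print('before',np.nanmedian(P0[...,2][k]))
E
python3 lid.py
```

```text
[ 488.05644319 -177.66140644  167.85678871] [ 0.0556197  -0.52763496 -0.1852856 ]
flange top z 586.6513625559191
before 2.2990900478140475
```

```bash
cat > lid.py <<'E'
from h import *
import sys
for nm in('wrist','scene'):
    d=grab(nm,nm+sys.argv[1]);P=cloud(d)
    k=(np.hypot(P[...,0]-486,P[...,1]+178)<65)&(P[...,2]>100)&(P[...,2]<172)
    h,e=np.histogram(P[...,2][k],bins=np.arange(100,172,2)); print(nm,[(int(a),int(b)) for a,b in zip(e,h) if b>15])
E
python3 lid.py 2
```

```text
wrist [(138, 25), (140, 6639), (142, 8169), (144, 37), (146, 43), (148, 40), (150, 43), (152, 36), (154, 44), (156, 45), (158, 65), (160, 1373), (162, 1530)]
scene [(136, 19), (138, 99), (140, 237), (142, 234), (144, 145), (146, 34), (158, 16), (160, 25), (162, 30), (164, 18)]
```

View pics/wrist2.png

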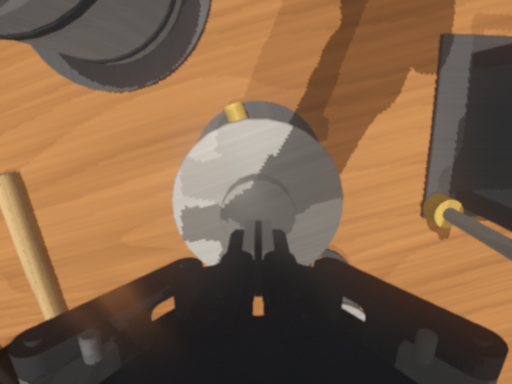

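Run:
```python
from h import *
d=load('wrist2');P=cloud(d)
for v in range(216,262,5): print(v,P[v,[238,244,252,258,264,271]].round(0).tolist())
```

```text
216 [[481.0, -188.0, 162.0], [482.0, -185.0, 161.0], [483.0, -180.0, 163.0], [484.0, -176.0, 163.0], [485.0, -173.0, 163.0], [486.0, -168.0, 162.0]]
221 [[484.0, -189.0, 161.0], [485.0, -186.0, 162.0], [474.0, -177.0, 193.0], [475.0, -174.0, 194.0], [476.0, -171.0, 193.0], [nan, nan, nan]]
226 [[487.0, -190.0, 163.0], [474.0, -181.0, 199.0], [474.0, -177.0, 200.0], [474.0, -174.0, 201.0], [476.0, -171.0, 200.0], [477.0, -168.0, 200.0]]
231 [[476.0, -185.0, 197.0], [473.0, -180.0, 206.0], [474.0, -177.0, 206.0], [475.0, -174.0, 206.0], [475.0, -171.0, 207.0], [477.0, -168.0, 206.0]]
236 [[477.0, -184.0, 202.0], [474.0, -180.0, 211.0], [474.0, -176.0, 213.0], [475.0, -174.0, 211.0], [476.0, -171.0, 210.0], [477.0, -168.0, 211.0]]
241 [[477.0, -184.0, 208.0], [473.0, -180.0, 217.0], [474.0, -176.0, 217.0], [475.0, -174.0, 217.0], [476.0, -171.0, 217.0], [476.0, -168.0, 218.0]]
246 [[477.0, -184.0, 213.0], [473.0, -179.0, 222.0], [475.0, -177.0, 220.0], [475.0, -174.0, 221.0], [476.0, -172.0, 221.0], [476.0, -169.0, 222.0]]
251 [[471.0, -181.0, 230.0], [473.0, -179.0, 227.0], [475.0, -176.0, 225.0], [475.0, -174.0, 225.0], [476.0, -172.0, 226.0], [475.0, -169.0, 228.0]]
256 [[471.0, -180.0, 234.0], [nan, nan, nan], [474.0, -176.0, 230.0], [477.0, -174.0, 226.0], [475.0, -171.0, 232.0], [475.0, -169.0, 232.0]]
261 [[472.0, -181.0, 235.0], [473.0, -179.0, 235.0], [474.0, -176.0, 234.0], [480.0, -175.0, 224.0], [475.0, -172.0, 236.0], [475.0, -169.0, 235.0]]
```

The boss top is still at z 162 and the wrist force is about zero, so the fingertips (258,222) haven't reached it yet. I'll go further down in small steps and watch the force.

Request:
send_rows(
  series=[
    [0, [0, 0, -0.05], [0, 0, 0]],
    [0, [0, 0, 0], [0, 0, 0]],
  ],
)

```text
clock: 5.05
eef_pos: [488.0, -177.6, 164.8]
tool_rot: [3.142, -0.001, 2.88]
force: [0.3, -0.1, 0.3]
width: -0.2
gripper_force: 0.0
```

Request:
send_rows(
  series=[
    [0, [0, 0, -0.05], [0, 0, 0]],
    [0, [0, 0, 0], [0, 0, 0]],
  ],
)

```text
clock: 5.3
eef_pos: [488.0, -177.6, 161.7]
tool_rot: [3.142, -0.001, 2.88]
force: [0.2, -0.8, -0.4]
width: 0.1
gripper_force: 0.0
```

Request:
send_rows(
  series=[
    [0, [0, 0, -0.05], [0, 0, 0]],
    [0, [0, 0, 0], [0, 0, 0]],
  ],
)

```text
clock: 5.55
eef_pos: [488.0, -177.6, 158.7]
tool_rot: [3.142, -0.001, 2.88]
force: [0.3, -0.7, -0.2]
width: -0.3
gripper_force: 0.0
```

Request:
send_rows(
  series=[
    [0, [0, 0, -0.05], [0, 0, 0]],
    [0, [0, 0, 0], [0, 0, 0]],
  ],
)

```text
clock: 5.8
eef_pos: [488.0, -177.6, 155.8]
tool_rot: [3.142, -0.001, 2.88]
force: [-0.6, -0.4, -0.9]
width: 0.0
gripper_force: 0.0
```

```bash
python3 lid.py 3
python3 - <<'E'
from h import *
d=load('wrist3');P=cloud(d)
for v in range(206,262,6): print(v,P[v,[244,252,264]].round(0).tolist())
d=load('scene3'); uv=proj(d,[[488,-178,160]])[0].astype(int);print(uv)
c=d['img'][uv[1]-60:uv[1]+35,uv[0]-50:uv[0]+65]; cv2.imwrite('pics/c3.png',cv2.resize(c,None,fx=6,fy=6,interpolation=cv2.INTER_CUBIC)[:,:,::-1])
s=sensors.read_state();print(s['qpos'],s['eef_pos'])
E
```

```text
wrist [(138, 42), (140, 7173), (142, 8879), (144, 54), (146, 46), (148, 41), (150, 49), (152, 54), (154, 54), (156, 43), (158, 75), (160, 1405), (162, 1491)]
scene [(136, 28), (138, 87), (140, 210), (142, 245), (144, 159), (146, 42), (160, 20), (162, 29)]
206 [[472.0, -181.0, 162.0], [473.0, -177.0, 163.0], [475.0, -170.0, 162.0]]
212 [[475.0, -182.0, 162.0], [476.0, -178.0, 162.0], [478.0, -171.0, 162.0]]
218 [[478.0, -183.0, 163.0], [480.0, -179.0, 162.0], [481.0, -172.0, 163.0]]
224 [[482.0, -184.0, 162.0], [474.0, -177.0, 185.0], [475.0, -171.0, 186.0]]
230 [[473.0, -180.0, 194.0], [474.0, -177.0, 192.0], [476.0, -171.0, 193.0]]
236 [[474.0, -180.0, 198.0], [474.0, -177.0, 199.0], [476.0, -171.0, 198.0]]
242 [[474.0, -180.0, 205.0], [474.0, -176.0, 206.0], [476.0, -171.0, 205.0]]
248 [[474.0, -180.0, 210.0], [474.0, -176.0, 212.0], [476.0, -172.0, 211.0]]
254 [[473.0, -179.0, 218.0], [477.0, -177.0, 211.0], [475.0, -171.0, 217.0]]
260 [[473.0, -179.0, 222.0], [474.0, -176.0, 221.0], [475.0, -171.0, 223.0]]
[235 134]
[ 0.00550969  0.5559359   0.43120739  1.94735593 -0.3450233   0.71040595
  1.95304088] [ 488.13437162 -177.70603584  155.95199612]
```

View pics/c3.png

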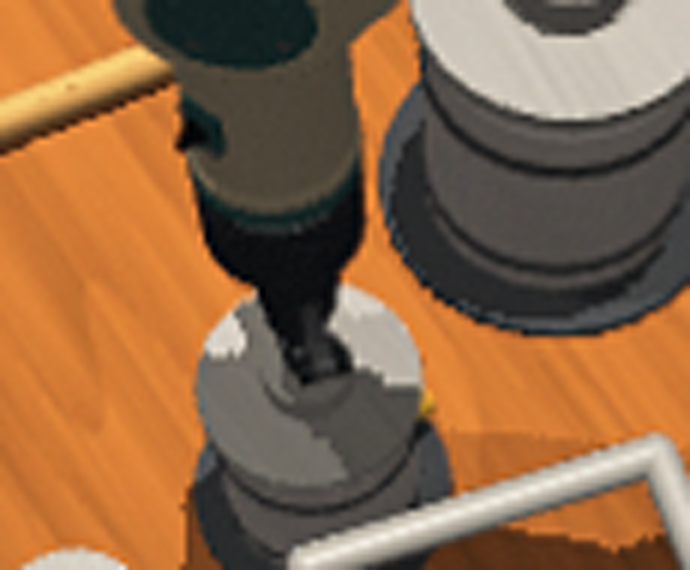

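The tips (crop (320,370)) are seen at z ≈ 181 while the reported TCP is 156. They sit about 25 mm behind the reported TCP instead of 17 mm ahead, leaving a gap of about 20 mm. I'll continue, using contact as the calibration.

Request:
send_rows(
  series=[
    [0, [0, 0, -0.1], [0, 0, 0]],
    [0, [0, 0, -0.1], [0, 0, 0]],
    [0, [0, 0, 0], [0, 0, 0]],
  ],
)

```text
clock: 6.28
eef_pos: [487.7, -177.5, 143.3]
tool_rot: [3.142, -0.001, 2.88]
force: [-0.0, 0.3, -0.8]
width: 0.0
gripper_force: 0.0
```

Request:
send_rows(
  series=[
    [0, [0, 0, -0.05], [0, 0, 0]],
    [0, [0, 0, -0.05], [0, 0, 0]],
    [0, [0, 0, 0], [0, 0, 0]],
  ],
)

```text
clock: 6.65
eef_pos: [488.1, -177.7, 138.3]
tool_rot: [3.141, 0.0, 2.88]
force: [-0.7, 0.5, 2.8]
width: 0.2
gripper_force: 1.8
```

Request:
send_rows(
  series=[
    [0, [0, 0, -0.05], [0, 0, 0]],
    [0, [0, 0, 0], [0, 0, 0]],
  ],
)

```text
clock: 6.9
eef_pos: [488.1, -177.7, 135.3]
tool_rot: [3.141, 0.0, 2.88]
force: [-1.5, 1.1, 4.7]
width: -0.0
gripper_force: 2.2
```

Request:
send_rows(
  series=[
    [0, [0, 0, -0.05], [0, 0, 0]],
    [0, [0, 0, 0], [0, 0, 0]],
  ],
)

```text
clock: 7.15
eef_pos: [488.1, -177.7, 132.2]
tool_rot: [3.141, 0.0, 2.88]
force: [-1.3, 0.4, 4.9]
width: 0.0
gripper_force: 2.3
```

Contact was at about 138.5 and the lid is now moving. Home should be at about 127.

Request:
send_rows(
  series=[
    [0, [0, 0, -0.05], [0, 0, 0]],
    [0, [0, 0, 0], [0, 0, 0]],
  ],
)

```text
clock: 7.4
eef_pos: [488.2, -177.8, 130.9]
tool_rot: [3.14, 0.001, 2.879]
force: [-4.8, 1.7, 20.3]
width: -0.1
gripper_force: 10.2
```

Request:
send_rows(
  series=[
    [0, [0, 0, -0.03], [0, 0, 0]],
    [0, [0, 0, 0], [0, 0, 0]],
  ],
)

```text
clock: 7.65
eef_pos: [488.2, -177.8, 130.7]
tool_rot: [3.139, 0.002, 2.879]
force: [-9.3, 4.1, 36.4]
width: -0.1
gripper_force: 18.2
```

Request:
send_rows(
  series=[
    [0, [0, 0, -0.02], [0, 0, 0]],
    [0, [0, 0, 0], [0, 0, 0]],
  ],
)

```text
clock: 7.9
eef_pos: [488.3, -177.7, 130.7]
tool_rot: [3.139, 0.002, 2.879]
force: [-11.5, 4.9, 47.4]
width: -0.1
gripper_force: 23.5
```

Request:
send_rows(
  series=[
    [0, [0, 0, 0.2], [0, 0, 0]],
    [0, [0, 0, 1], [0, 0, 0]],
    [0, [0, 0, 1], [0, 0, 0]],
    [0, [-0.2, 0.3, 1], [0, 0, 0]],
    [0, [0, 0, 0], [0, 0, 0]],
  ],
)

```text
clock: 8.52
eef_pos: [478.6, -160.2, 320.9]
tool_rot: [3.14, 0.009, 2.881]
force: [1.4, -1.2, -0.9]
width: 0.2
gripper_force: 0.0
```

```bash
python3 lid.py 4
```

```text
wrist [(126, 16), (128, 1667), (130, 3782), (132, 86), (148, 363), (150, 821)]
scene [(124, 27), (126, 80), (128, 220), (130, 290), (132, 172), (134, 53), (148, 49), (150, 69), (152, 27)]
```

The lid is home (flange top 130, boss top 150). The tool's real tip sits about 36 mm shorter than the text says. Next I go over to the panel view pose, tilting as I go.

Request:
send_rows(
  series=[
    [60, [-0.3, 0.3, 1], [0, 0, 0]],
    [60, [-0.3, 0.3, 1], [0, 0, 0]],
    [60, [-0.3, 0.3, 1], [0, 0, 0]],
    [60, [-0.3, 0.9, 0], [0, 0, 0]],
    [60, [-0.2, 0.9, 0], [0, 0, 0]],
    [60, [-0.2, 0.9, 0], [0, 0, 0]],
    [60, [0, 0.9, -0.3], [-0.24, -0.97, 0]],
    [60, [0, 0.9, -0.3], [-0.24, -0.97, 0]],
  ],
)

```text
clock: 9.62
eef_pos: [382.4, 163.3, 451.5]
tool_rot: [3.139, 0.176, 2.879]
force: [1.0, 0.2, 0.1]
width: 60.2
gripper_force: 0.0
```

Request:
send_rows(
  series=[
    [60, [0, 0.2, -0.3], [-0.24, -0.97, 0]],
    [60, [0, 0.2, -0.3], [-0.24, -0.97, 0]],
    [60, [0, 0.2, -0.3], [-0.24, -0.97, 0]],
    [60, [0, 0.1, -0.3], [-0.24, -0.97, 0]],
    [60, [0, 0, 0], [0, 0, 0]],
    [60, [0, 0, 0], [0, 0, 0]],
  ],
)

```text
clock: 10.38
eef_pos: [383.2, 203.3, 381.4]
tool_rot: [3.132, 0.522, 2.876]
force: [-0.5, -0.2, 0.6]
width: 60.0
gripper_force: 0.0
```

Run:
```python
from h import *
from scipy.spatial.transform import Rotation as Ro
d=grab('wrist','w5');s=sensors.read_state();print(s['eef_pos'],s['tool_rot'],s['qpos'].round(2))
R=Ro.from_euler('xyz',s['tool_rot']).as_matrix();print(R.T@(cam(d)[1]-s['eef_pos']),R[:,2])
d=load('w1');R=Ro.from_euler('xyz',[-3.141,-.0,2.88]).as_matrix();print(R.T@(cam(d)[1]-[475.46,-159.46,311.6]))
```

```text
[383.53798004 203.33160528 381.87895732] [3.13008493 0.52229011 2.87450451] [-0.91 -0.02 -0.06  2.12  0.62  0.94 -0.01]
[ 6.83830945e+01  1.77345450e-03 -1.62912234e+02] [ 0.48418342 -0.12055457 -0.86662161]
[  69.57952117    0.5110987  -159.59672839]
```

View pics/w5.png

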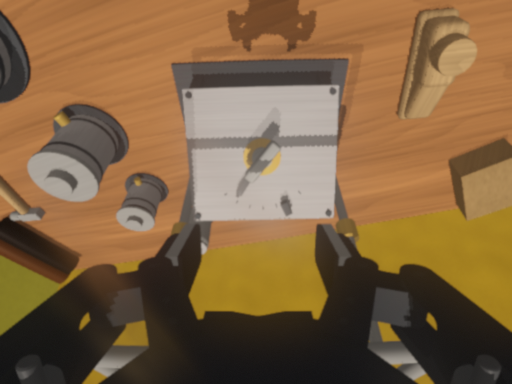

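The wrist view from the axis side shows the wing across the yellow ring (263,158), the pointer tip at about (240,192) and the tab at about (287,203). I'll segment by height above the face.

```bash
cat > valve.py <<'E'
from h import *
import sys
def frame(d,c0=(541,170.5,135.2)):
    P=cloud(d).reshape(-1,3); ok=~np.isnan(P).any(1)
    n0=np.array([-.4851,.121,.866]);c=np.array(c0)
    for tol in(8,3,2):
        h=(P-c)@n0; r=np.linalg.norm(P-np.array(c0)-n0*((P-np.array(c0))@n0)[:,None],axis=1)
        q=P[ok&(abs(h)<tol)&(r<100)]; c=q.mean(0);n0=np.linalg.svd(q-c,full_matrices=False)[2][2];n0*=np.sign(n0[2])
    return n0,c
def run(tag):
    d=load(tag);n,c=frame(d);az=np.arctan2(n[1],n[0])-np.pi
    print(tag,'n',n.round(4),'tilt',np.degrees(np.arccos(n[2])).round(2),'yaw',np.degrees(az).round(2)%360-360)
    u=np.array([0,0,1])-n*n[2];u/=np.linalg.norm(u);l=np.cross(n,u)
    P=cloud(d);sh=P.shape
    hsv=cv2.cvtColor(d['img'],cv2.COLOR_RGB2HSV)
    H=(P-c)@n;X=(P-c)@u;Y=(P-c)@l
    ring=(cv2.inRange(hsv,(15,110,90),(35,255,255))>0)&(abs(H)<10)&(np.hypot(X,Y)<70)
    # ring circle: outer via rays on the plane
    v,uu=np.nonzero(ring); q=onplane(d,np.c_[uu,v],n,c+n*2); a=np.c_[(q-c)@u,(q-c)@l]
    hull=cv2.convexHull(a.astype(np.float32)); rc,rr=cv2.minEnclosingCircle(hull)
    O=c+u*rc[0]+l*rc[1]; z=O+n*0; print('ring',np.round(rc,1),round(rr,1),'axis on face',z.round(1))
    k=(H>52)&(H<68)&(np.hypot(X-rc[0],Y-rc[1])<60); 
    w=np.c_[X[k]-rc[0],Y[k]-rc[1]].astype(np.float32); (wc,ws,wa)=cv2.minAreaRect(w)
    vt=np.linalg.svd(w-w.mean(0))[2][0]; print('wing top h',np.median(H[k]).round(1),'c',np.round(wc,1),'size',np.round(ws,1),'ang',np.degrees(np.arctan2(vt[1],vt[0])).round(1))
    A=O+u*wc[0]+l*wc[1]
    print('axis by wing',A.round(1),'ofs z130', (A[2]-130).round(1))
    return d,n,u,l,c,O,A,H,X,Y,P
if __name__=='__main__':
    d,n,u,l,c,O,A,H,X,Y,P=run(sys.argv[1])
    for nm,B in(('ringO',O),('wingO',A)):
        b=np.array([(B-c)@u,(B-c)@l]); x=X-b[0];y=Y-b[1];r=np.hypot(x,y);th=np.degrees(np.arctan2(y,x))
        for s,k in(('pointer',(H>6)&(H<16)&(r>38)&(r<79)&(x>-10)),('tab',(H>12)&(H<24)&(r>79)&(r<106)&(x>20))):
            if k.sum()>3: print(nm,s,k.sum(),'h',np.median(H[k]).round(1),'r',r[k].min().round(1),r[k].max().round(1),'th',np.median(th[k]).round(1),th[k].min().round(1),th[k].max().round(1))
E
python3 valve.py w5; python3 valve.py s0
```

```text
w5 n [-0.4866  0.1171  0.8657] tilt 30.03 yaw -13.54000000000002
ring [-6.3 -0.6] 28.5 axis on face [530.1 172.8 130.6]
wing top h 59.6 c [ 0.2 -0.3] size [16.1 65.9] ang -39.9
axis by wing [530.3 172.5 130.7] ofs z130 0.7
ringO pointer 116 h 14.0 r 43.2 75.5 th -34.1 -40.2 -27.7
ringO tab 97 h 17.9 r 80.7 101.5 th 24.3 20.0 28.0
wingO pointer 116 h 14.0 r 42.8 75.2 th -34.0 -40.1 -27.5
wingO tab 97 h 17.9 r 80.6 101.4 th 24.5 20.3 28.3
s0 n [-0.483   0.1181  0.8676] tilt 29.82 yaw -13.740000000000009
ring [-16.1  -3.2] 30.4 axis on face [534.  172.2 131. ]
wing top h 59.3 c [ 0.2 -1.7] size [19.6 64.7] ang 139.4
axis by wing [533.8 170.5 131.2] ofs z130 1.2
ringO pointer 45 h 13.3 r 38.5 75.3 th -34.9 -44.0 -30.6
ringO tab 35 h 17.2 r 79.0 102.0 th 24.5 20.1 27.1
wingO pointer 44 h 13.2 r 38.2 74.1 th -33.8 -42.4 -28.9
wingO tab 35 h 17.2 r 79.6 102.5 th 25.6 21.3 28.1
```

Both views agree: pointer at -34°, tab at +24.4°, wing at -40°, and the axis meets the face at (530.5,172.5,130.5). Next is the approach along the axis, with a turn of -38.5°.

Request:
send_rows(
  series=[
    [60, [0.21, -0.04, -0.36], [0.47, -0.11, -0.83]],
    [60, [0.21, -0.04, -0.36], [0.47, -0.11, -0.83]],
    [60, [0.21, -0.04, -0.36], [0.47, -0.11, -0.83]],
    [60, [0.21, -0.04, -0.36], [0.47, -0.11, -0.83]],
    [60, [0.21, -0.04, -0.36], [0.47, -0.11, -0.83]],
    [60, [0.21, -0.04, -0.36], [0.47, -0.11, -0.83]],
    [60, [0.21, -0.04, -0.36], [0.47, -0.11, -0.83]],
    [60, [0.2, -0.04, -0.36], [0.47, -0.11, -0.83]],
  ],
)

```text
clock: 11.42
eef_pos: [485.2, 183.9, 209.1]
tool_rot: [2.786, 0.391, 2.134]
force: [0.3, 0.7, 0.8]
width: 59.9
gripper_force: 0.0
```

Request:
send_rows(
  series=[
    [60, [0, 0, 0], [0, 0, 0]],
    [60, [0, 0, 0], [0, 0, 0]],
  ],
)

```text
clock: 11.68
eef_pos: [483.5, 184.6, 209.6]
tool_rot: [2.789, 0.392, 2.14]
force: [-0.9, -0.0, 0.5]
width: 59.8
gripper_force: 0.0
```

```bash
cat > st.py <<'E'
from h import *
from valve import *
import sys
from scipy.spatial.transform import Rotation as Ro
d=grab('wrist',sys.argv[1]);s=sensors.read_state()
n=np.array([-.486,.1176,.866]);u=np.array([0,0,1])-n*n[2];u/=np.linalg.norm(u);l=np.cross(n,u);O=np.array([530.5,172.5,130.5])
R=Ro.from_euler('xyz',s['tool_rot']).as_matrix();e=s['eef_pos']-O
print('eef',s['eef_pos'].round(1),'u,l,n',(e@u).round(1),(e@l).round(1),(e@n).round(1),'toolx ang',np.degrees(np.arctan2(R[:,0]@l,R[:,0]@u)).round(1),'z err',(R[:,2]+n).round(3),'q',s['qpos'].round(2),'F',s['force'].round(1))
E
python3 st.py w6; python3 valve.py w6
```

```text
eef [483.4 184.9 209.7] u,l,n -2.6 0.9 92.9 toolx ang 140.2 z err [-0.002  0.003 -0.001] q [-0.87  0.35  0.21  2.28  1.09  0.38 -1.05] F [-0.2  1.1  1.4]
w6 n [-0.486   0.1166  0.8661] tilt 29.99 yaw -13.5
ring [-1.2 -7.7] 29.4 axis on face [529.9 173.2 130.2]
wing top h 59.7 c [0.1 0. ] size [15.5 65.1] ang -40.2
axis by wing [530.  173.2 130.2] ofs z130 0.2
ringO pointer 182 h 14.1 r 53.9 75.8 th -34.1 -38.8 -28.9
ringO tab 288 h 17.8 r 80.6 103.0 th 25.3 20.7 28.4
wingO pointer 182 h 14.1 r 53.9 75.7 th -34.1 -38.9 -29.0
wingO tab 288 h 17.8 r 80.5 103.0 th 25.3 20.7 28.4
```

Request:
send_rows(
  series=[
    [60, [0.18, -0.04, -0.29], [0, 0, 0]],
    [60, [0.18, -0.04, -0.29], [0, 0, 0]],
    [60, [0.18, -0.05, -0.3], [0, 0, 0]],
    [60, [0, 0, 0], [0, 0, 0]],
  ],
)

```text
clock: 12.22
eef_pos: [515.6, 176.5, 155.9]
tool_rot: [2.79, 0.392, 2.141]
force: [0.2, -0.3, 0.1]
width: 59.6
gripper_force: 0.0
```

Request:
send_rows(
  series=[
    [60, [0.09, -0.02, -0.15], [0, 0, 0]],
    [60, [0.09, -0.02, -0.15], [0, 0, 0]],
    [60, [0, 0, 0], [0, 0, 0]],
  ],
)

```text
clock: 12.6
eef_pos: [526.2, 174.6, 138.7]
tool_rot: [2.789, 0.391, 2.14]
force: [0.0, -0.2, 0.5]
width: 60.4
gripper_force: 0.0
```

```bash
python3 st.py w7
```

```text
eef [526.1 174.6 138.8] u,l,n -0.0 1.1 9.6 toolx ang 140.2 z err [-0.002  0.003 -0.001] q [-0.8   0.54  0.25  2.28  1.67  0.25 -1.6 ] F [-0.7  0.6 -0.5]
```

View pics/w7.png

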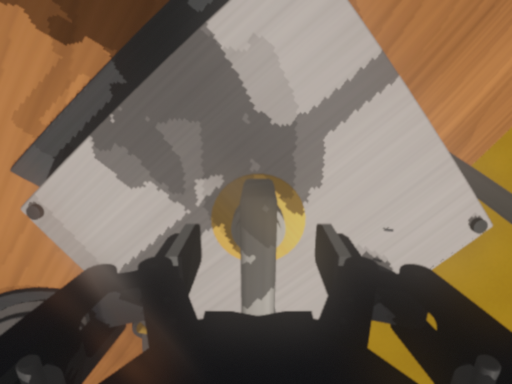

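The wing (258,245) is centred between the fingertips (190 and 325). Close on it.

Request:
send_rows(
  series=[
    [0, [0, 0, 0], [0, 0, 0]],
    [0, [0, 0, 0], [0, 0, 0]],
    [0, [0, 0, 0], [0, 0, 0]],
    [0, [0, 0, 0], [0, 0, 0]],
    [0, [0, 0, 0], [0, 0, 0]],
  ],
)

```text
clock: 13.28
eef_pos: [526.1, 174.8, 138.4]
tool_rot: [2.789, 0.391, 2.14]
force: [-2.0, 0.8, 5.9]
width: 15.4
gripper_force: 59.5
```

Request:
send_rows(
  series=[
    [0, [0, 0, 0], [-0.49, 0.12, 0.87]],
    [0, [0, 0, 0], [-0.49, 0.12, 0.87]],
    [0, [0, 0, 0], [-0.49, 0.12, 0.87]],
    [0, [0, 0, 0], [-0.49, 0.12, 0.87]],
    [0, [0, 0, 0], [0, 0, 0]],
  ],
)

```text
clock: 13.9
eef_pos: [525.7, 174.3, 138.3]
tool_rot: [2.952, 0.487, 2.515]
force: [-3.7, -0.8, 6.3]
width: 15.2
gripper_force: 59.7
```

```bash
python3 st.py w8;python3 - <<'E'
from h import *
grab('scene','s8')
E
python3 valve.py s8|grep -v ring
```

```text
eef [525.8 174.3 138.2] u,l,n -0.5 0.7 9.2 toolx ang 160.4 z err [-0.003  0.    -0.002] q [-0.81  0.54  0.26  2.28  1.66  0.25 -1.24] F [-4.  -0.8  6.2]
s8 n [-0.4833  0.1181  0.8674] tilt 29.84 yaw -13.730000000000018
wing top h 59.5 c [ 6.3 -5.3] size [36.8 45.3] ang -20.7
axis by wing [537.6 165.  134.1] ofs z130 4.1
wingO pointer 38 h 13.4 r 39.4 77.6 th -24.3 -32.2 25.6
wingO tab 33 h 17.0 r 79.2 99.6 th 28.9 25.1 33.1
```

Request:
send_rows(
  series=[
    [0, [0, 0, 0], [-0.49, 0.12, 0.87]],
    [0, [0, 0, 0], [-0.49, 0.12, 0.87]],
    [0, [0, 0, 0], [-0.49, 0.12, 0.87]],
    [0, [0, 0, 0], [-0.49, 0.12, 0.87]],
    [0, [0, 0, 0], [-0.49, 0.12, 0.87]],
    [0, [0, 0, 0], [-0.49, 0.12, 0.87]],
    [0, [0, 0, 0], [-0.49, 0.12, 0.87]],
    [0, [0, 0, 0], [-0.49, 0.12, 0.87]],
  ],
)

```text
clock: 15.0
eef_pos: [525.5, 173.0, 138.3]
tool_rot: [-2.936, 0.482, -2.969]
force: [-5.9, -2.6, 8.2]
width: 15.2
gripper_force: 59.9
```

Request:
send_rows(
  series=[
    [0, [0, 0, 0], [0, 0, 0]],
    [0, [0, 0, 0], [0, 0, 0]],
  ],
)

```text
clock: 15.25
eef_pos: [525.5, 173.0, 138.3]
tool_rot: [-2.937, 0.483, -2.972]
force: [-4.8, -2.4, 7.1]
width: 14.9
gripper_force: 59.9
```

```bash
cat > fix.py <<'E'
from valve import *
import sys
n0,c0=frame(load('s0'))
def fx(d,n,c,A):
    u=np.array([0,0,1])-n*n[2];u/=np.linalg.norm(u);l=np.cross(n,u);P=cloud(d)-A
    H=P@n-(c-A)@n;x=P@u;y=P@l;r=np.hypot(x,y);th=np.degrees(np.arctan2(y,x))
    k=(H>8)&(H<17)&(r>45)&(r<77)&(th>-60)&(th<60)
    if k.sum()>3: print('pointer px',k.sum(),'h',np.median(H[k]).round(1),'rmax',r[k].max().round(1),'th med',np.median(th[k]).round(2),'p10/90',np.percentile(th[k],[10,90]).round(1),'outer r>60',np.median(th[k&(r>60)]).round(2))
    k=(H>13)&(H<23)&(r>82)&(r<102)&(abs(th)<50)
    if k.sum()>3: print('tab px',k.sum(),'th med',np.median(th[k]).round(2),'mid',np.mean(np.percentile(th[k],[3,97])).round(2))
if __name__=='__main__':
    for t in sys.argv[1:]:
        print(t); fx(load(t),n0,c0,np.array([533.9,171.4,131.1]))
E
python3 st.py w9;python3 - <<'E'
from h import *
grab('scene','s9')
E
python3 fix.py s0 s8 s9
```

```text
eef [525.5 173.  138.3] u,l,n -0.4 -0.7 9.2 toolx ang -159.5 z err [-0.004 -0.006 -0.001] q [-0.82  0.55  0.27  2.28  1.65  0.25 -0.53] F [-5.4 -1.3  7.6]
s0
pointer px 36 h 13.4 rmax 74.8 th med -34.72 p10/90 [-39.5 -31.1] outer r>60 -34.29
tab px 28 th med 25.02 mid 24.35
s8
pointer px 36 h 13.7 rmax 73.5 th med -26.46 p10/90 [-31.3 -22.4] outer r>60 -26.02
tab px 30 th med 24.01 mid 24.28
s9
pointer px 29 h 14.0 rmax 74.3 th med 13.4 p10/90 [ 9.6 17.3] outer r>60 14.17
tab px 29 th med 24.75 mid 24.35
```

The pointer is at 13.6° and the tab at 24.5°, so about 10.8° remain.

Request:
send_rows(
  series=[
    [0, [0, 0, 0], [-0.35, 0.08, 0.62]],
    [0, [0, 0, 0], [-0.35, 0.08, 0.62]],
    [0, [0, 0, 0], [-0.35, 0.08, 0.62]],
    [0, [0, 0, 0], [0, 0, 0]],
    [0, [0, 0, 0], [0, 0, 0]],
    [60, [0, 0, 0], [0, 0, 0]],
    [60, [0, 0, 0], [0, 0, 0]],
    [60, [0, 0, 0], [0, 0, 0]],
  ],
)

```text
clock: 16.35
eef_pos: [526.1, 174.6, 137.7]
tool_rot: [-2.846, 0.438, -2.767]
force: [-0.2, 0.2, 0.0]
width: 60.2
gripper_force: 0.0
```

Request:
send_rows(
  series=[
    [60, [-0.18, 0.04, 0.3], [0, 0, 0]],
    [60, [-0.24, 0.06, 0.43], [0, 0, 0]],
    [60, [-0.24, 0.06, 0.43], [0, 0, 0]],
    [60, [-0.24, 0.06, 0.43], [0, 0, 0]],
    [60, [0, 0, 0], [0, 0, 0]],
    [60, [0, 0, 0], [0, 0, 0]],
  ],
)

```text
clock: 17.1
eef_pos: [472.2, 187.2, 232.8]
tool_rot: [-2.846, 0.438, -2.768]
force: [0.6, -0.3, -0.6]
width: 59.9
gripper_force: 0.0
```

```bash
python3 st.py w10;python3 - <<'E'
from h import *
grab('scene','s10')
E
python3 fix.py s10; python3 valve.py w10
```

```text
eef [472.1 186.9 232.5] u,l,n -1.1 0.3 118.4 toolx ang -148.7 z err [-0.003 -0.006 -0.001] q [-0.88  0.3   0.17  2.27  0.98  0.46  0.29] F [ 1.  -0.6 -0. ]
s10
pointer px 33 h 13.3 rmax 73.7 th med 25.17 p10/90 [20.1 29. ] outer r>60 25.23
tab px 28 th med 24.42 mid 24.19
w10 n [-0.4855  0.1171  0.8663] tilt 29.96 yaw -13.560000000000002
ring [-2.8  5.4] 29.2 axis on face [529.5 173.1 130. ]
wing top h 59.8 c [ 0.5 -0.7] size [64.8 15.5] ang 31.7
axis by wing [529.8 172.3 130.3] ofs z130 0.3
ringO pointer 184 h 14.0 r 47.9 75.6 th 23.8 17.9 29.1
ringO tab 244 h 17.9 r 80.9 103.3 th 23.9 19.7 27.8
wingO pointer 184 h 14.0 r 47.6 75.4 th 24.6 18.9 30.1
wingO tab 244 h 17.9 r 80.7 103.1 th 24.4 20.3 28.4
```

View pics/w10.png

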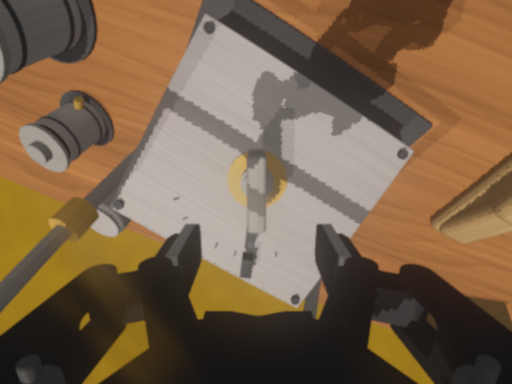

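The pointer now points at the tab (about 24.6° against 24.4°), seen in line at (247,260). The gripper is clear of everything, so I'll hand in.

```bash
python3 -c "
from h import *
print(ctrl.finish_job())"
```

```text
the job is handed in; nothing more can be done
None
```

The job is handed in: the lid is fully home (flange top at about 130 mm, boss top at about 150 mm), and the pointer was then turned to within about 0.5° of the set tab, with the arm clear at hand-in.

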